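# Pop the incubator hatch and confirm it

## Task

Press the blue hatch of the slide incubator in once at its white spot and let go, so that its push-push latch releases and the hatch pops open by itself. Watch it stand open untouched for two seconds, then press the green key once to confirm, and back away. Do not push the open hatch down again, leave the red key alone, and neither lift nor shift any of the loose things on the bench.

Things in the scene. Friction and masses are not known exactly. Their poses are not given: they have to be found in the camera images.
- incubator: White slide incubator fixed to the bench, 220 (x) x 180 (y) x 90 mm high. Origin: centre of its underside, z up, front (black panel) to its -x. The blue hatch in its top, 112 (x) x 94 (y) x 8 mm, stands 10 mm proud when shut and is hinged along its far (+x) edge, on a line along y at x = 55, z = 92 mm.
- hatch (a joint): Angle of the hatch (rad): 0 shut and latched, 0.6 popped open, at a stop. Pushed down 5 mm or more at the white spot (about 3 N; a rigid stop at about -0.09, 8 mm down) and let go, the latch releases and a spring swings it up to 0.6 in about a second, the spot rising some 50 mm. Pushing the open hatch fully down would latch it again.
- hatch_pad (a point): Centre of the white spot (28 mm across) on top of the hatch, 22 mm behind its front edge, where to press; 100 mm above the bench when the hatch is closed. Its z axis is the hatch's normal. It moves with the hatch.
- green_key (a joint): Travel of the green key (m): 0 up, 0.006 fully down; springs back. Counts as pressed beyond 0.004. Fully down takes 4 N, beyond that it is rigid.
- green_key_top (a point): Centre of the top of the round green key (32 mm across) on a grey box 80 x 80 x 45 mm fixed to the bench; about 63 mm above the bench, pressed straight down.
- red_key (a joint): Travel of the red key (m), built like the green one. Not to be pressed.
- red_key_top (a point): Centre of the top of the red key, on an identical grey box; the two boxes change sides from start to start.
- tub: Loose white tub with a green band, 96 mm across, 100 mm high; origin at the centre of its underside.
- jar: Loose jar with an orange cap, 44 mm across, 70 mm high; origin at the centre of its underside.
- beaker: Loose glass beaker, 72 mm across, 90 mm high; origin at the centre of its underside.
- slide_box: Loose yellow slide box 85 x 100 x 35 mm; origin at the centre of its underside.
- dish: Loose clear dish, 90 mm across, 15 mm high; origin at the centre of its underside.
- marker: Loose black marker pen, 14 mm thick, lying on the bench; origin at the bottom of its middle.

How it is judged (in metres and radians):
On the way, in this order (a step that is already met when the one before it is completed fails the run):
1. the hatch is pressed in by the fingers (value of joint hatch below -0.02 rad and contact force between the fingers and incubator above 1 N).
2. the hatch has popped and stands open, untouched, for 1.5 s (value of joint hatch above 0.5 rad and contact force between each of the fingers, the arm and incubator below 0.1 N), for 1.5 s.
3. the green key is pressed (value of joint green_key above 0.004 m), for 0.05 s.
At the end, for the whole second after the job is handed in: The hatch stands open (joint above 0.5 rad), both keys are up again (travel under 2 mm), and every loose thing is within 20 mm of where it started (value of joint hatch above 0.5 rad and value of joint each of green_key, red_key below 0.002 m and distance of each of tub, jar, beaker, slide_box, dish, marker from where it was at the start of the episode below 0.02 m); the robot touches nothing.
It fails at once if the open hatch is pushed down again (value of joint hatch between 0.15 and 0.4 rad and velocity of joint hatch below -0.08 rad/s).
It fails at once if the green key is pressed before the hatch is open (value of joint green_key above 0.003 m and value of joint hatch below 0.5 rad).
It fails at once if the red key is pressed (value of joint red_key above 0.003 m).
It fails at once if a loose thing is lifted or shifted (distance of any of tub, jar, beaker, slide_box, dish, marker from where it was at the start of the episode above 0.03 m).
It also fails if it takes over 40 s, if anything falls off the work surface, if the arm or the gripper's body presses on something with over 40 N, if the wrist force passes 120 N, or if a joint passes its speed limit or range.

## Robot

A 6-joint arm with a two-finger parallel gripper is mounted at the origin on the work surface. World frame = base frame: x ahead of the robot, y to its left, z up, the work surface at z = 0. Lengths are in mm, angles in rad, forces in N, time in s.
With the tool pointing down it reaches from about 300 to 875 mm from the base axis. Payload 6.4 kg.
Tool frame: the origin (TCP) lies between the finger pads; the fingertips stand 25 mm ahead of it and the grasp point (between the pads) lies 6 mm ahead of it; z points along the fingers, y is the line along which they close (so a half turn about z gives the same grasp; the last joint's range is limited). The gripper opens to 85 mm and grips with 20 to 120 N. Pads are 22 mm wide; open, the fingers measure 114 mm over their backs; the gripper's body (76 mm by 85 mm) begins 54 mm behind the grasp point. The pads swing forward as they close: fully open they stand 13 mm farther back than shut.
Start: joints at [-1.461, 0.181, 1.607, -0, 1.354, -0.206], TCP at [178.598, -546.575, 256.288] pointing down, gripper open.
Joint ranges: [-2.99, 2.99], [-0.89, 2.07], [0.3, 2.58], [-1.14, 4.28], [0, 2.63], [-3.12, 3.12]. Speed limits (rad/s): [2.57, 2.57, 3.01, 3.14, 3.14, 3.14].

## Interface

Orientations are given as a 3x3 rotation matrix whose columns are the frame's x, y, z axes.
In Python, from rig import get_state, get_image, camera_info, finish_job gives the robot as it stands. The module is installed in compiled form; this text tells all that it offers.
- The arm moves only by the tool play_rows, never from a script. Its arguments are lists of equal length, an entry for each row: "angular": the turn, a rotation vector about the tool's x, y, z in degrees, a list of three; "linear": the shift along the tool's x, y, z in m, a list of three; "jaw": the closure, from 0 (fully open) to 1 (shut). A call has 1 to 5 rows; each row is the pose to reach, as a shift and turn from the pose commanded when the call began, along the tool's axes at that moment; what a row does not reach only later rows make up. A row lasts 1/10 s, in which the tool goes at most 50 mm and 8.59 degrees, less where a joint would pass 70% of its speed; a pose out of reach is approached as far as the arm can. A call with a gripper value outside its range is refused whole. The fingers move at their own pace and stop on an object; "squeeze" is the grip in N (left out, the last holds). Time passes only in rows, so rows that repeat a pose let the fingers close. It gives the time, the measured TCP pose, the force, the opening and the grip force at its end, in the units of the state.
- get_state(): the state, without advancing time (a new reading comes with each control period).
- get_image(name): name is "side" or "top" or "wrist"; returns the picture (480x640x3 uint8, red, green, blue); there is no depth.
- camera_info(name): a dict with "fx", "fy", "cx", "cy" (pixels), "k1" (the pictures are not rectified: a ray, as slopes to the right and down, at radius r is drawn at 1 + k1 r^2 times it, then the intrinsics apply), "rvec" (rotation vector, rad) and "tvec" (3), from world to camera coordinates, as OpenCV has them. Camera axes: x right, y down, z forward; pixel columns grow to the right and rows downward; lengths in mm; the calibration is good to about 2 mm. A picture is of the moment at which its call begins: read the wrist's pose just before it. camera_info takes no time and is no camera call; for the wrist camera it gives the pose at the moment of the call.
- finish_job(): hands the job in; it is judged then, once.
The state is a dict: "t": time; "joints": joint angles; "joint_velocities": joint speeds; "tau": joint torques, N m; "eef_pos": TCP position; "eef_rot": TCP orientation; "ft_force": force on the tool from outside, world axes, zero at the start; "wrist_torque": the same for the moment, N m; "finger_gap": finger opening in mm; "grip_force": force on a finger pad.
Only numpy, scipy, OpenCV 4.12 (cv2) and the standard library are available. Lean on these libraries where they do the work, as an engineer would, in place of code of your own. Each camera call takes 0.05 s, during which the arm holds its last target. There are 200 camera calls.

## Working session

There is one attempt and no reset: what is moved stays moved. The work goes in short steps, Python scripts to look and compute and a tool call to move; the robot and the scene stay as the last step left them, time stands still between calls to the robot, and variables do not carry over. Pictures are saved under pics/ and viewed, at most 10 in all, crops included, and the job is handed in when it is done.

Besides the shell and the picture viewer there is one more tool, called after "Emit:" as name(argument=value, ...) on one line, values as JSON. play_rows: Moves the arm, as the interface text tells. Its arguments: {"type":"object","properties":{"angular":{"type":"array","items":{"type":"array","items":{"type":"number"}}},"linear":{"type":"array","items":{"type":"array","items":{"type":"number"}}},"jaw":{"type":"array","items":{"type":"number"}},"squeeze":{"type":"number"}},"required":["angular","linear","jaw"]}

```bash
mkdir -p pics
cat > h.py <<'E'
import numpy as np, cv2
from rig import *
def ray(ci,u,v):
    x=(u-ci['cx'])/ci['fx'];y=(v-ci['cy'])/ci['fy'];a,b=x,y
    for _ in range(20):
        s=1+ci['k1']*(a*a+b*b);a,b=x/s,y/s
    R=cv2.Rodrigues(np.array(ci['rvec'],float))[0];t=np.array(ci['tvec'],float).ravel()
    return -R.T@t, R.T@np.array([a,b,1.])
def onz(ci,u,v,z):
    o,d=ray(ci,u,v);return o+d*(z-o[2])/d[2]
def blobs(im,lo,hi,amin=80):
    h=cv2.cvtColor(im,cv2.COLOR_RGB2HSV);m=cv2.inRange(h,np.array(lo),np.array(hi))
    n,l,s,c=cv2.connectedComponentsWithStats(m)
    return [(s[i].tolist(),c[i].round(1).tolist()) for i in range(1,n) if s[i][4]>=amin]
E
python3 - <<'E'
from h import *
for n in('top','side'):
    im=get_image(n);cv2.imwrite(f'pics/{n}0.png',im[:,:,::-1]);np.save(f'{n}.npy',im)
    ci=camera_info(n);print(n,ray(ci,320,240))
    for k,lo,hi in(('blue',(100,100,50),(130,255,255)),('green',(45,90,40),(85,255,255)),('red',(0,150,60),(8,255,255)),('yel',(22,120,80),(35,255,255))):
        print(k,blobs(im,lo,hi))
print(get_state())
E
```

```text
top (array([341.2246004 ,  -2.22674986, 984.45030867]), array([ 0.1629029 , -0.0284131 , -0.98656765]))
blue [([392, 42, 59, 49, 2671], [421.0, 65.7]), ([246, 63, 96, 43, 3123], [293.4, 85.2]), ([535, 63, 56, 28, 1004], [562.9, 76.4]), ([293, 161, 56, 61, 2157], [321.1, 189.9])]
green [([158, 132, 34, 29, 247], [179.7, 150.9]), ([455, 247, 16, 16, 200], [462.5, 254.5])]
red [([154, 260, 17, 16, 210], [161.9, 267.4])]
yel [([129, 328, 58, 48, 2105], [157.7, 351.0])]
side (array([  238.94064912, -1050.57486893,  1083.76974347]), array([ 0.17757504,  0.71665027, -0.67450496]))
blue [([6, 65, 55, 16, 534], [32.8, 72.3]), ([1, 89, 88, 100, 4938], [44.8, 131.0]), ([421, 193, 60, 68, 1695], [451.7, 231.0]), ([336, 227, 47, 28, 1089], [359.5, 240.5]), ([477, 251, 62, 58, 2396], [507.4, 279.3]), ([554, 379, 65, 59, 1447], [585.9, 407.7])]
green [([352, 171, 30, 15, 289], [366.1, 178.8]), ([338, 349, 15, 14, 164], [345.0, 355.1])]
red []
yel [([199, 206, 30, 15, 276], [215.5, 213.9])]
{'t': 0.1, 'joints': array([-1.46132418e+00,  1.81444733e-01,  1.60788123e+00,  1.46768104e-05,
        1.35376628e+00, -2.06276784e-01]), 'joint_velocities': array([-0.00071992, -0.00216456, -0.00131465,  0.00034034, -0.00033528,
       -0.00105145]), 'tau': array([ 5.64965758e-04, -4.45873153e+01, -3.52237344e+01, -3.64709704e-04,
        4.08747961e-03,  3.79084292e-05]), 'eef_pos': array([ 178.53896681, -546.12378145,  255.49952029]), 'eef_rot': array([[ 9.50565089e-01,  3.10525344e-01, -1.49588542e-04],
       [ 3.10525214e-01, -9.50563972e-01,  1.49217566e-03],
       [ 3.21164883e-04, -1.46486111e-03, -9.99998876e-01]]), 'ft_force': array([-0.47460598,  0.35098775,  0.03287394]), 'wrist_torque': array([ 0.00615092,  0.02302542, -0.02826471]), 'grip_force': 0.0, 'finger_gap': 85.65651444899804}
```

View pics/top0.png

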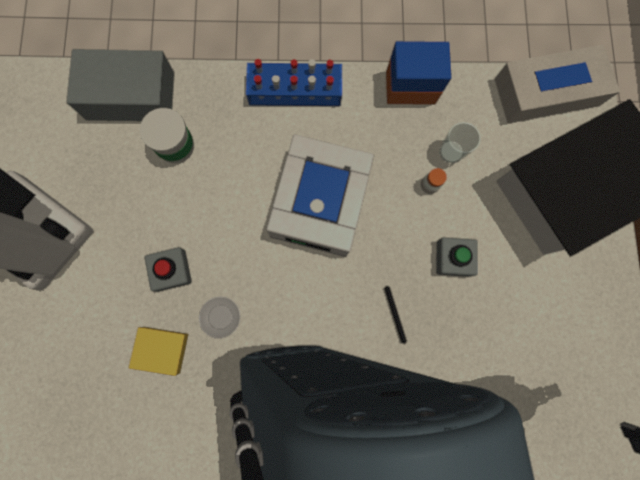

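View pics/side0.png

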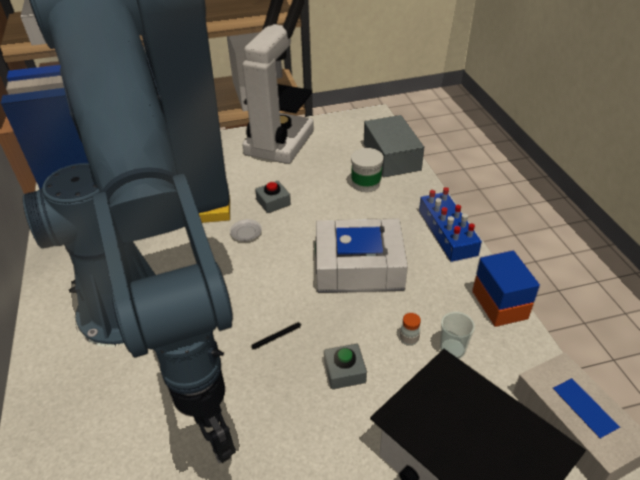

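The top view shows the white spot at about (317,206), the green key at (461,255) and the red key at (163,267). The side view has the spot near (346,239) and the green key near (345,355). The laptop-like black panel stays well clear of the route.

Run:
```python
from h import *
T=np.load('top.npy');S=np.load('side.npy');ct=camera_info('top');cs=camera_info('side')
def white(im,x0,x1,y0,y1):
    b=blobs(im[y0:y1,x0:x1],(0,0,110),(179,80,255),25);return [(s,(c[0]+x0,c[1]+y0)) for s,c in b]
print(white(T,304,330,194,217),white(S,336,358,230,250))
def two(a,b):
    o,d=ray(ct,*a);p,e=ray(cs,*b);k=np.linalg.lstsq(np.c_[d,-e],p-o,rcond=None)[0];return (o+k[0]*d).round(1),(p+k[1]*e).round(1)
print('spot',onz(ct,317,206,100),onz(cs,346,239.5,100),two((317,206),(346,239.5)))
print('green',onz(ct,462.5,254.5,63),onz(cs,345,355.1,63),two((462.5,254.5),(345,355.1)))
for n,u,v,z in(('red',162,267,63),('jar',436,177,70),('beaker',463,138,90),('mk1',387,289,10),('mk2',404,341,10),('blackL',474,185,0),('blk bottom',571,254,150)):print(n,onz(ct,u,v,z).round())
# hatch axis: back-facing direction
h=cv2.cvtColor(T,cv2.COLOR_RGB2HSV)[150:230,280:360];m=cv2.inRange(h,(100,100,50),(130,255,255))
c=max(cv2.findContours(m,0,2)[0],key=cv2.contourArea);b=cv2.boxPoints(cv2.minAreaRect(c))+[280,150]
print(b,[onz(ct,*p,100).round() for p in b])
s=get_state();print(s['t'])
```

```text
[([6, 5, 15, 14, 166], (316.7, 205.5))] [([4, 5, 11, 9, 78], (345.0, 238.7))]
spot [558.44679309 -21.58783249 100.        ] [560.73859032 -22.12736803 100.        ] (array([558.7, -21.6,  99.1]), array([560.8, -21.8,  99.7]))
green [ 463.44499185 -330.38622921   63.        ] [ 463.845636   -332.01963806   63.        ] (array([ 463.7, -330.9,   61.4]), array([ 464.2, -331. ,   61.5]))
red [435. 300.  63.]
jar [ 632. -281.   70.]
beaker [ 713. -337.   90.]
mk1 [ 393. -178.   10.]
mk2 [ 282. -211.   10.]
blackL [ 635. -390.    0.]
blk bottom [ 454. -507.  150.]
[[292.2941227  210.8235321 ]
 [305.00000191 160.00000191]
 [348.76470947 170.94117737]
 [336.05883026 221.76470947]] [array([548.,  29., 100.]), array([658.,   4., 100.]), array([634., -88., 100.]), array([525., -61., 100.])]
0.1
```

Emit:
play_rows(angular=[[0,0,0],[0,0,0],[0,0,0],[0,0,0],[0,0,0]], linear=[[0.04,-0.029,0],[0.08,-0.058,0],[0.12,-0.087,0],[0.16,-0.116,0],[0.2,-0.145,0]], jaw=[1,1,1,1,1], squeeze=20)

```text
t: 0.6
eef_pos: [324.3, -344.7, 256.0]
eef_rot: [[0.951, 0.31, -0.0], [0.31, -0.951, 0.0], [0.0, -0.0, -1.0]]
ft_force: [1.6, -0.8, -0.9]
finger_gap: 11.9
grip_force: 0.0
```

Emit:
play_rows(angular=[[0,0,0],[0,0,0],[0,0,0],[0,0,0],[0,0,0]], linear=[[0.04,-0.029,0],[0.08,-0.058,0],[0.12,-0.087,0],[0.16,-0.116,0],[0.2,-0.145,0]], jaw=[1,1,1,1,1])

```text
t: 1.1
eef_pos: [469.4, -144.7, 256.2]
eef_rot: [[0.951, 0.311, -0.0], [0.311, -0.951, -0.0], [-0.0, 0.0, -1.0]]
ft_force: [-0.1, -1.6, 0.6]
finger_gap: 0.0
grip_force: 0.0
```

Emit:
play_rows(angular=[[0,0,0],[0,0,0],[0,0,0],[0,0,0],[0,0,0]], linear=[[0.04,-0.029,0],[0.08,-0.058,0.03],[0.123,-0.088,0.07],[0.123,-0.088,0.1],[0.123,-0.088,0.1]], jaw=[1,1,1,1,1])

```text
t: 1.6
eef_pos: [554.6, -21.4, 149.1]
eef_rot: [[0.949, 0.314, -0.012], [0.314, -0.949, 0.004], [-0.011, -0.007, -1.0]]
ft_force: [-0.2, 0.3, 0.2]
finger_gap: 0.4
grip_force: 0.0
```

Run:
```python
from h import *
s=get_state();ci=camera_info('wrist');im=get_image('wrist');cv2.imwrite('pics/w1.png',im[:,:,::-1])
print(s['eef_pos'],s['joints'])
h=cv2.cvtColor(im,cv2.COLOR_RGB2HSV);m=cv2.inRange(h,(100,100,40),(130,255,255))
cs,hi=cv2.findContours(m,cv2.RETR_CCOMP,2)
for c,q in zip(cs,hi[0]):
    if cv2.contourArea(c)>150:
        M=cv2.moments(c);u,v=M['m10']/M['m00'],M['m01']/M['m00'];print(q[3],cv2.contourArea(c),u,v,onz(ci,u,v,100))
```

```text
[554.60943979 -21.41617015 149.14915688] [-2.52697633e-01  2.65135032e-01  1.73813204e+00  4.68208533e-04
  1.15116244e+00  9.98763497e-01]
-1 44427.0 361.50677515925 203.60297791883315 [601.86122907 -29.36829372 100.        ]
```

View pics/w1.png

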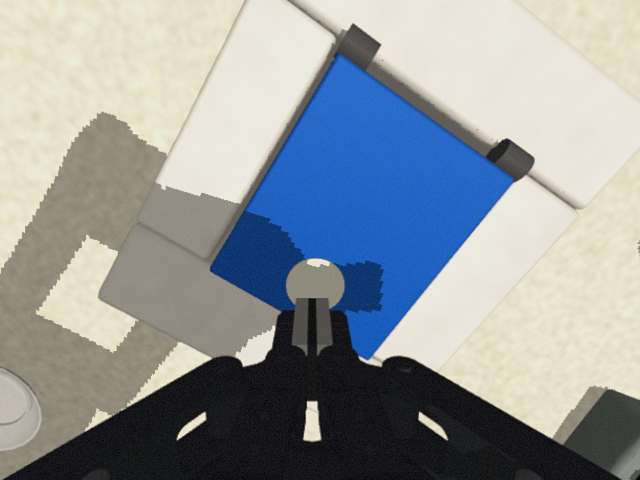

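The wrist view shows the spot at about (315,287), directly ahead of the shut fingertips, and a clear hatch.

Emit:
play_rows(angular=[[0,0,0],[0,0,0]], linear=[[0,0,0],[0,0,0]], jaw=[1,1])

```text
t: 1.85
eef_pos: [559.5, -26.2, 158.8]
eef_rot: [[0.951, 0.309, 0.004], [0.309, -0.951, -0.001], [0.003, 0.002, -1.0]]
ft_force: [0.1, 0.4, 0.9]
finger_gap: 0.4
grip_force: 0.0
```

Run:
```python
from h import *
s=get_state();ci=camera_info('wrist');print(s['eef_pos'],s['eef_rot'],s['ft_force'])
im=get_image('wrist')
for u,v in((315,287),):print(onz(ci,u,v,100))
```

```text
[559.46047246 -26.1682897  158.82054282] [[ 0.95091361  0.30943243  0.00385642]
 [ 0.30943906 -0.95091846 -0.00124645]
 [ 0.00328145  0.00237859 -0.99999179]] [0.12162486 0.44339891 0.93197445]
[557.7423885  -29.07623991 100.        ]
```

Emit:
play_rows(angular=[[0,0,0],[0,0,0],[0,0,0],[0,0,0],[0,0,0]], linear=[[0,0,0.006],[0,0,0.012],[0,0,0.018],[0,0,0.022],[0,0,0.022]], jaw=[1,1,1,1,1])

```text
t: 2.4
eef_pos: [557.7, -24.7, 133.3]
eef_rot: [[0.951, 0.311, -0.002], [0.311, -0.951, 0.0], [-0.002, -0.001, -1.0]]
ft_force: [0.9, 0.4, 0.1]
finger_gap: -0.2
grip_force: 0.0
```

Run:
```python
from h import *
s=get_state();ci=camera_info('wrist');print(s['eef_pos'],s['eef_rot'][:,2],s['ft_force'])
im=get_image('wrist');cv2.imwrite('pics/w2.png',im[:,:,::-1])
```

```text
[557.6755934  -24.73539565 133.26739944] [-1.76315400e-03  4.34275040e-04 -9.99998351e-01] [0.87443547 0.37617256 0.0669457 ]
```

View pics/w2.png

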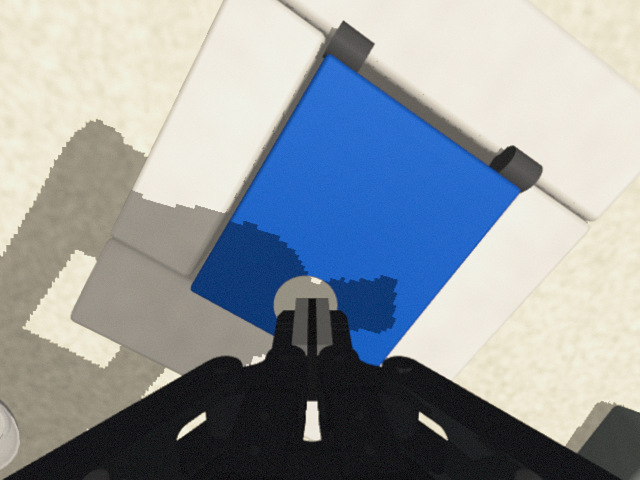

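The spot is centred near (306,304) with the fingertips at (312,300), so they land on it. Press now, then retreat quickly.

Emit:
play_rows(angular=[[0,0,0],[0,0,0],[0,0,0],[0,0,0],[0,0,0]], linear=[[0.003,-0.002,0.004],[0.003,-0.002,0.008],[0.003,-0.002,0.012],[0.003,-0.002,0.015],[0.003,-0.002,0.015]], jaw=[1,1,1,1,1])

```text
t: 2.95
eef_pos: [560.6, -21.8, 119.1]
eef_rot: [[0.951, 0.311, 0.0], [0.311, -0.951, 0.0], [0.0, -0.0, -1.0]]
ft_force: [-0.1, 2.3, 3.8]
finger_gap: 0.1
grip_force: 1.4
```

Emit:
play_rows(angular=[[0,0,0],[0,0,0],[0,0,0],[0,0,0],[0,0,0]], linear=[[0,0,0.001],[0,0,0.001],[0,0,-0.045],[0,0,-0.09],[0,0,-0.12]], jaw=[1,1,1,1,1])

```text
t: 3.45
eef_pos: [561.3, -22.5, 242.2]
eef_rot: [[0.951, 0.31, 0.003], [0.31, -0.951, -0.001], [0.002, 0.002, -1.0]]
ft_force: [0.6, 0.1, -0.5]
finger_gap: -0.2
grip_force: 0.0
```

Emit:
play_rows(angular=[[0,0,0],[0,0,0],[0,0,0],[0,0,0],[0,0,0]], linear=[[0,0,-0.02],[0,0,-0.02],[0,0,-0.02],[0,0,-0.02],[0,0,-0.02]], jaw=[1,1,1,1,1])

```text
t: 3.95
eef_pos: [559.7, -21.9, 257.4]
eef_rot: [[0.951, 0.31, -0.003], [0.31, -0.951, 0.001], [-0.003, -0.002, -1.0]]
ft_force: [0.0, -0.7, -0.4]
finger_gap: -0.1
grip_force: 0.0
```

Emit:
play_rows(angular=[[0,0,0],[0,0,0],[0,0,0],[0,0,0],[0,0,0]], linear=[[0,0,0],[0,0,0],[0,0,0],[0,0,0],[0,0,0]], jaw=[1,1,1,1,1])

```text
t: 4.45
eef_pos: [560.6, -22.0, 259.3]
eef_rot: [[0.951, 0.311, 0.0], [0.311, -0.951, -0.0], [0.0, 0.0, -1.0]]
ft_force: [-0.2, -0.3, 0.6]
finger_gap: 0.0
grip_force: 0.0
```

Run:
```python
from h import *
print(get_state()['eef_pos'])
im=get_image('side');cv2.imwrite('pics/s2.png',cv2.resize(im[150:350,240:480],None,fx=2.5,fy=2.5)[:,:,::-1])
```

```text
[560.59219918 -21.99310363 259.30148535]
```

View pics/s2.png

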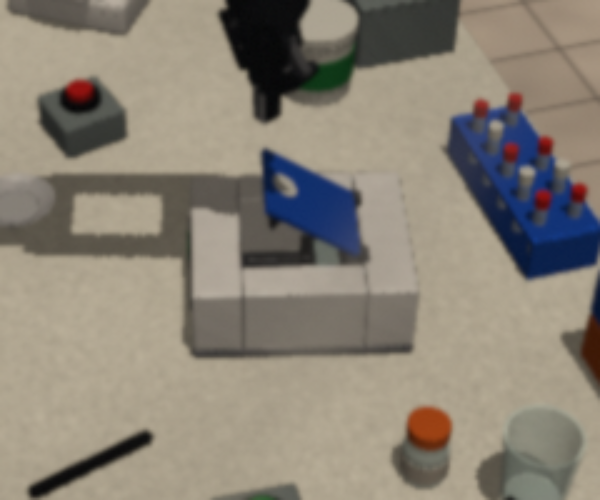

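The hatch stands open at about (310,200) in the crop, with the fingers well above it. Now I wait, then travel to the green key.

Emit:
play_rows(angular=[[0,0,0],[0,0,0],[0,0,0],[0,0,0],[0,0,0]], linear=[[0,0,0],[0,0,0],[0,0,0],[0,0,0],[0,0,0]], jaw=[1,1,1,1,1])

```text
t: 5.0
eef_pos: [560.6, -22.0, 259.3]
eef_rot: [[0.951, 0.311, 0.0], [0.311, -0.951, 0.0], [0.0, -0.0, -1.0]]
ft_force: [-0.2, 0.2, -0.1]
finger_gap: 0.0
grip_force: 0.0
```

Emit:
play_rows(angular=[[0,0,0],[0,0,0],[0,0,0],[0,0,0],[0,0,0]], linear=[[0,0,0],[0,0,0],[0,0,0],[0,0,0],[0,0,0]], jaw=[1,1,1,1,1])

```text
t: 5.5
eef_pos: [560.6, -22.0, 259.3]
eef_rot: [[0.951, 0.311, -0.0], [0.311, -0.951, 0.0], [-0.0, -0.0, -1.0]]
ft_force: [0.6, -0.9, 0.9]
finger_gap: -0.0
grip_force: 0.0
```

Emit:
play_rows(angular=[[0,0,0],[0,0,0],[0,0,0],[0,0,0],[0,0,0]], linear=[[0,0,0],[0,0,0],[0,0,0],[0,0,0],[0,0,0]], jaw=[1,1,1,1,1])

```text
t: 6.0
eef_pos: [560.6, -22.0, 259.3]
eef_rot: [[0.951, 0.311, -0.0], [0.311, -0.951, -0.0], [-0.0, -0.0, -1.0]]
ft_force: [-0.3, -0.4, 0.2]
finger_gap: 0.1
grip_force: 0.0
```

Emit:
play_rows(angular=[[0,0,0],[0,0,0],[0,0,0],[0,0,0],[0,0,0]], linear=[[0,0,0],[0,0,0],[0,0,0],[0,0,0],[0,0,0]], jaw=[1,1,1,1,1])

```text
t: 6.5
eef_pos: [560.6, -22.0, 259.3]
eef_rot: [[0.951, 0.311, -0.0], [0.311, -0.951, -0.0], [-0.0, 0.0, -1.0]]
ft_force: [0.4, -0.3, 0.4]
finger_gap: -0.1
grip_force: 0.0
```

Emit:
play_rows(angular=[[0,0,0],[0,0,0],[0,0,0],[0,0,0],[0,0,0]], linear=[[-0.02,0.029,0],[-0.045,0.063,0],[-0.07,0.098,0],[-0.095,0.133,0],[-0.12,0.168,0]], jaw=[1,1,1,1,1])

```text
t: 7.0
eef_pos: [498.0, -220.4, 259.5]
eef_rot: [[0.95, 0.311, 0.0], [0.311, -0.95, -0.0], [0.0, 0.0, -1.0]]
ft_force: [1.5, 0.0, -1.3]
finger_gap: 0.5
grip_force: 0.0
```

Emit:
play_rows(angular=[[0,0,0],[0,0,0],[0,0,0],[0,0,0],[0,0,0]], linear=[[-0.025,0.035,0],[-0.05,0.07,0.03],[-0.068,0.096,0.07],[-0.068,0.096,0.11],[-0.068,0.096,0.13]], jaw=[1,1,1,1,1])

```text
t: 7.5
eef_pos: [461.5, -331.1, 125.2]
eef_rot: [[0.951, 0.308, -0.004], [0.308, -0.951, 0.004], [-0.002, -0.005, -1.0]]
ft_force: [-0.6, -0.0, -0.5]
finger_gap: 0.6
grip_force: 0.0
```

Emit:
play_rows(angular=[[0,0,0],[0,0,0],[0,0,0],[0,0,0],[0,0,0]], linear=[[0,0,0],[0,0,0],[0,0,0],[0,0,0],[0,0,0]], jaw=[1,1,1,1,1])

```text
t: 8.0
eef_pos: [464.6, -331.7, 130.8]
eef_rot: [[0.95, 0.311, 0.002], [0.311, -0.95, -0.002], [0.001, 0.002, -1.0]]
ft_force: [0.6, 0.1, -0.4]
finger_gap: 0.1
grip_force: 0.0
```

Run:
```python
from h import *
s=get_state();ci=camera_info('wrist');print(s['t'],s['eef_pos'],s['ft_force'])
im=get_image('wrist');cv2.imwrite('pics/w3.png',im[:,:,::-1])
for b in blobs(im,(45,90,40),(85,255,255)):print(b,onz(ci,*b[1],63))
```

```text
8.0 [ 464.61880876 -331.74982063  130.81151903] [ 0.56350959  0.07606784 -0.3927904 ]
([280, 248, 59, 56, 2508], [308.9, 275.2]) [ 464.44139017 -330.81623243   63.        ]
```

View pics/w3.png

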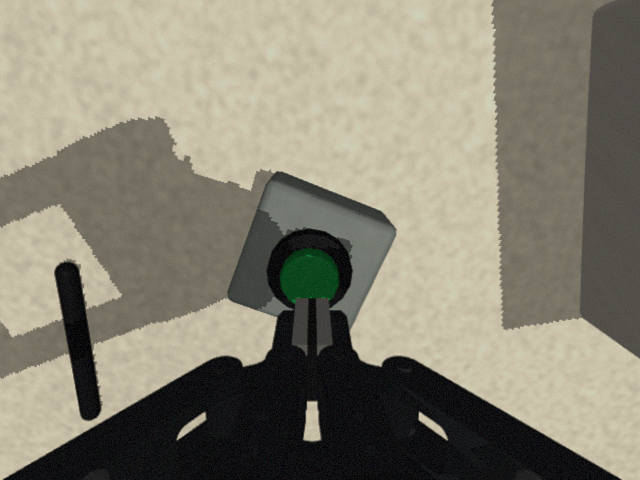

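The green key sits at (309,275), right under the fingertips; I descend and press.

Emit:
play_rows(angular=[[0,0,0],[0,0,0],[0,0,0],[0,0,0],[0,0,0]], linear=[[0,0,0.01],[0,0,0.02],[0,0,0.03],[0,0,0.038],[0,0,0.038]], jaw=[1,1,1,1,1])

```text
t: 8.55
eef_pos: [463.2, -330.7, 89.6]
eef_rot: [[0.951, 0.31, -0.002], [0.31, -0.951, 0.002], [-0.001, -0.003, -1.0]]
ft_force: [-1.6, 1.3, 2.8]
finger_gap: -0.3
grip_force: 1.1
```

Emit:
play_rows(angular=[[0,0,0],[0,0,0],[0,0,0],[0,0,0],[0,0,0]], linear=[[0,0,0.003],[0,0,0.006],[0,0,0.008],[0,0,0.009],[0,0,0.009]], jaw=[1,1,1,1,1])

```text
t: 9.05
eef_pos: [464.0, -331.5, 85.6]
eef_rot: [[0.95, 0.311, -0.0], [0.311, -0.95, -0.0], [-0.0, 0.0, -1.0]]
ft_force: [-10.0, 9.5, 27.0]
finger_gap: -0.0
grip_force: 13.6
```

27 N means the key is on its stop, so it is fully pressed. Back away.

Emit:
play_rows(angular=[[0,0,0],[0,0,0],[0,0,0],[0,0,0],[0,0,0]], linear=[[0,0,-0.02],[0,0,-0.06],[0,0,-0.1],[0,0,-0.14],[0,0,-0.16]], jaw=[1,1,1,1,1])

```text
t: 9.55
eef_pos: [465.1, -332.6, 246.8]
eef_rot: [[0.951, 0.311, 0.005], [0.311, -0.951, -0.005], [0.003, 0.006, -1.0]]
ft_force: [0.5, -0.5, 1.2]
finger_gap: 0.2
grip_force: 0.0
```

Emit:
play_rows(angular=[[0,0,0],[0,0,0],[0,0,0],[0,0,0],[0,0,0]], linear=[[0,0,0],[0,0,0],[0,0,0],[0,0,0],[0,0,0]], jaw=[1,1,1,1,1])

```text
t: 10.05
eef_pos: [463.4, -330.9, 240.9]
eef_rot: [[0.951, 0.311, -0.002], [0.311, -0.951, 0.002], [-0.001, -0.002, -1.0]]
ft_force: [-0.1, 1.0, 0.2]
finger_gap: -0.1
grip_force: 0.0
```

Run:
```python
from h import *
im=get_image('side');cv2.imwrite('pics/s4.png',im[:,:,::-1])
print(get_state()['eef_pos'])
```

```text
[ 463.55028317 -331.04488373  241.186625  ]
```

View pics/s4.png

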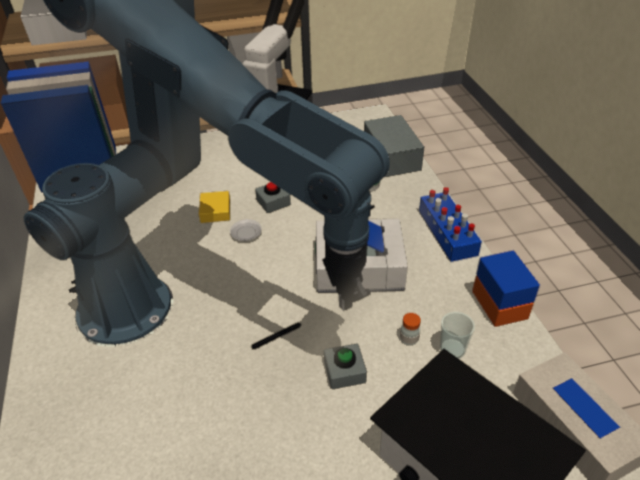

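The side view shows the green key up at (345,355), the hatch still open at (375,237), and the loose things unmoved. The arm touches nothing.

```bash
python3 -c "
from rig import finish_job
print(finish_job())"
```

```text
the job is handed in; nothing more can be done
None
```

The job is handed in: the hatch popped open and stood untouched for over two seconds, the green key was then pressed once down to its stop, and the arm backed away; the last picture showed the hatch open, the green key up and nothing visibly moved (the judge's result was not shown).

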